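# Jack up the tail end of the bench lathe and hold it

## Task

Pick up the small blue lever jack and set it flat on the bench with its round saddle centred under the yellow-marked lift pad at the tail end of the lathe, and let go of it. Give the red handle one trial stroke, fully down and then all the way back up, then press it fully down again and finish while holding it down, so that the jack alone keeps the lathe's end raised (the gripper keeps off the lathe). Leave the wooden pod, the jar and the gouge where they are.

Things in the scene. Friction and masses are not known exactly. Their poses are not given: they have to be found in the camera images.
- lathe: Bench lathe with black bed, fixed. Origin on the bench straight below the lift pad's centre; +y runs along the bed to the grey headstock, z up. A steel lug 36 mm wide (underside 84, top 96 mm up) reaches from the bed's tail end (y 60 mm) to y -22 mm. Solid tail foot, 90 mm wide, at y 105 to 155 mm; bed 70 mm wide; tailstock (from y 105) 217 mm tall.
- lift_pad (a point): Centre of the underside of the lift pad, a yellow round stub 22 mm across that hangs 12 mm below the lug; a yellow disc 28 mm across on the lug's top marks it from above. While the lathe rests, the underside is 72 mm above the bench.
- lathe_bed (a joint): Tilt of the lathe's bed about a level hinge at the headstock foot, 400 mm from the pad: 0 = resting on the bench, grows as the tail end is raised (0.01 rad lifts the pad about 4 mm; stop at 0.08). It takes about 12 N at the pad to lift it.
- jack: Loose blue lever jack, 0.9 kg. Origin: under the tower's centre, on the base's underside; +x points from handle to saddle, z up. Base plate 8 mm thick, x -112 to +88, 72 mm wide. Tower 36 (x) by 30 (y), top 82 mm up, centred on the origin: grasp it with the fingers closing along y. Saddle at x +58. Handle pivots at x -4, 55 mm up, about y, and points to -x.
- jack_grip (a point): Centre of the tower at grasp height, 58 mm above the jack's underside.
- saddle_top (a point): Centre of the top face of the saddle, a dark round disc 44 mm across and 8 mm thick on the jack's ram, 58 mm to +x of the jack's origin. With the handle up its top is 60 mm above the jack's underside (12 mm below the pad); with the handle fully down it has risen 26 mm.
- jack_handle (a joint): Jack handle's angle: 0 = up (26 degrees above level; its spring returns it there), 0.55 rad = fully down (stop, 6 degrees below level). The saddle rises 4.7 mm per 0.1 rad; no ratchet, so it rises again when let go. Pressing at the red pad takes 3 to 4 N free, about 7 to 10 N when lifting the lathe.
- handle_pad (a point): Centre of the top face of the red pad at the handle's end (50 mm long, 34 mm wide, 12 mm thick), 125 mm from the pivot. About 115 mm above the bench with the handle up, 49 mm when fully down, where it has also moved about 15 mm to the jack's -x. Press it from above with closed fingers.
- pod: Dark turned wooden pod, 64 mm across, 85 mm tall, standing; origin at the centre of its underside. Leave alone.
- jar: Amber jar of finish, 54 mm across, 70 mm tall; origin at the centre of its underside. Leave alone.
- gouge: Turning gouge lying on the bench, 240 mm long, 24 mm thick, x along it from the wooden handle to the blade; origin 115 mm from the handle's butt end, on the underside. Leave alone.
Things that resemble listed ones, but are neither listed nor needed, are in the scene too. Of the things that look like the jack, the middle-sized one is meant.

How it is judged:
By the outcome, as a careful person would: the job done as asked, in the order asked, and still so for the second after the job is handed in, while the arm keeps its last pose, push and grip.
It also fails if it takes over 69 s, if anything falls off the work surface, if the arm or the gripper's body presses on something with over 40 N, if the wrist force passes 120 N, or if a joint passes its speed limit or range.

## Robot

A 7-joint arm with a two-finger parallel gripper is mounted at the origin on the work surface. World frame = base frame: x ahead of the robot, y to its left, z up, the work surface at z = 0. Lengths are in m, angles in rad, forces in N, time in s.
With the tool pointing down it reaches from about 0.425 to 0.825 m from the base axis. Payload 3.6 kg.
Tool frame: the origin (TCP) lies between the finger pads; the fingertips stand 8 mm ahead of it and the grasp point (between the pads) lies 11 mm behind it; z points along the fingers, y is the line along which they close (so a half turn about z gives the same grasp; the last joint's range is limited). The gripper opens to 93 mm and grips with 3 to 60 N. Pads are 15 mm wide; open, the fingers measure 128 mm over their backs; the gripper's body (75 mm by 188 mm) begins 65 mm behind the grasp point.
Start: joints at [1.196, 0.615, -0.013, 1.423, 0.008, 1.103, -0.04], TCP at [0.222, -0.611, 0.227] pointing down, gripper open.
Joint ranges: [-3.12, 3.12], [-0.3, 2.06], [-1.34, 1.32], [0.26, 2.42], [-1.36, 4.5], [0.01, 1.98], [-2.84, 2.84]. Speed limits (rad/s): [2.79, 2.79, 3.14, 3.14, 3.14, 3.14, 3.14].

## Interface

Orientations are given as a unit quaternion [w, x, y, z].
In Python, from bench import * gives the robot as it stands.
- The arm moves only by the shell command python3 -m jog 'ROWS' [OPENING]. ROWS is text: rows parted by semicolons, each of 4 numbers parted by spaces: the shift along the tool's x, y, z in m, then the turn about the tool's z in degrees. A call has 1 to 8 rows; each row is the pose to reach, as a shift and turn from the pose commanded when the call began, along the tool's axes at that moment; what a row does not reach only later rows make up. A row lasts 1/12 s, in which the tool goes at most 41.7 mm and 7.16 degrees, less where a joint would pass 70% of its speed; a pose out of reach is approached as far as the arm can. A call with a gripper value outside its range is refused whole. OPENING is the closure, from -1 (fully open) to 1 (shut), set as the call begins (- or left out, the last holds). The fingers move at their own pace and stop on an object; the grip force is fixed at half the most. Time passes only in rows, so rows that repeat a pose let the fingers close. It gives the time, the measured TCP pose, the force, the opening and the grip force at its end, in the units of the state.
- sense(): the state, without advancing time (a new reading comes with each control period).
- capture(name): name is "scene" or "top" or "wrist"; returns (picture, depth): 400x640x3 uint8, red, green, blue; 400x640 float32, m along the optical axis (not along the pixel's ray), 0 where there is no reading.
- get_calibration(name): a dict with "intrinsics" (3x3 intrinsics, pixels), "dist_coeffs" ([k1, k2, p1, p2, k3] as OpenCV has them; the pictures are not rectified), "rvec" (rotation vector, rad) and "tvec" (3), from world to camera coordinates, as OpenCV has them; the wrist camera has in their place "mount" (4x4, takes a point from camera to tool coordinates, whose origin is the TCP and whose axes are the flange's). Camera axes: x right, y down, z forward; pixel columns grow to the right and rows downward; lengths in m; the calibration is good to about 2 mm. A picture is of the moment at which its call begins: read the wrist's pose just before it. get_calibration takes no time and is no camera call.
- hand_in(): hands the job in; it is judged then, once.
The state is a dict: "t": time; "joints": joint angles; "qvel": joint speeds; "effort": joint torques, N m; "position": TCP position; "tcp_rot": TCP orientation; "force": force on the tool from outside, world axes, zero at the start; "moment": the same for the moment, N m; "grip_width": finger opening in m; "grip_force": force on a finger pad.
Only numpy, scipy, OpenCV 4.12 (cv2) and the standard library are available. Lean on these libraries where they do the work, as an engineer would, in place of code of your own. Each camera call takes 0.05 s, during which the arm holds its last target. There are 200 camera calls.

## Working session

There is one attempt and no reset: what is moved stays moved. The work goes in short steps, Python scripts to look and compute and a shell command to move; the robot and the scene stay as the last step left them, time stands still between calls to the robot, and variables do not carry over. Pictures are saved under pics/ and viewed, at most 11 in all, crops included, and the job is handed in when it is done.

```bash
mkdir -p pics
python3 - <<'E'
from bench import *
import cv2,numpy as np
for n in ("scene","top"):
    p,d=capture(n); cv2.imwrite(f"pics/{n}0.png",p[:,:,::-1]); np.savez(f"{n}0.npz",p=p,d=d)
    c=get_calibration(n); print(n,c)
print(get_calibration("wrist")); print(sense())
E
```

```text
scene {'intrinsics': array([[449.56584522,   0.        , 317.93266555],
       [  0.        , 449.56584522, 196.94404557],
       [  0.        ,   0.        ,   1.        ]]), 'dist_coeffs': array([-0.0574164,  0.       ,  0.       ,  0.       ,  0.       ]), 'rvec': array([ 1.20470254,  2.46085605, -0.84932942]), 'tvec': array([ 0.37849859, -0.29291975,  1.9378862 ])}
top {'intrinsics': array([[380.3406761 ,   0.        , 315.79543314],
       [  0.        , 380.3406761 , 199.78493485],
       [  0.        ,   0.        ,   1.        ]]), 'dist_coeffs': array([-0.01417607,  0.        ,  0.        ,  0.        ,  0.        ]), 'rvec': array([ 2.14498291, -2.16813723,  0.14457285]), 'tvec': array([-0.00948996,  0.575048  ,  1.37405182])}
{'intrinsics': array([[277.41772794,   0.        , 320.93673401],
       [  0.        , 277.41772794, 197.90991374],
       [  0.        ,   0.        ,   1.        ]]), 'dist_coeffs': array([-0.00382765,  0.        ,  0.        ,  0.        ,  0.        ]), 'mount': array([[-5.32047366e-04, -9.65160597e-01, -2.61657674e-01,
         7.11093728e-02],

[... 261 characters left out ...]
: 0.1, 'joints': array([ 1.19650613,  0.61579314, -0.01263763,  1.42474334,  0.00813989,
        1.10344112, -0.0404192 ]), 'qvel': array([-0.00014097, -0.00141518,  0.00045517, -0.00267645, -0.00107542,
       -0.00057138,  0.00050593]), 'effort': array([ 1.72683369e-03, -4.60038114e+01,  2.10223007e-01, -1.66243279e+01,
       -6.11800910e-02,  1.69594435e-02,  1.17116469e-04]), 'position': array([ 0.22130241, -0.61041128,  0.22561448]), 'tcp_rot': array([-1.14454894e-03,  9.84910582e-01,  1.73060056e-01, -2.28166275e-04]), 'force': array([-0.08249955, -0.03456966, -0.22243871]), 'moment': array([-0.01751178, -0.00243705,  0.01001038]), 'grip_force': 0.0, 'grip_width': 0.09272284146635401}
```

View pics/top0.png

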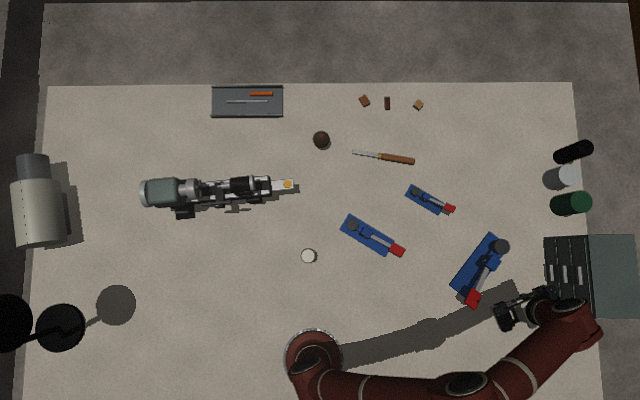

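View pics/scene0.png

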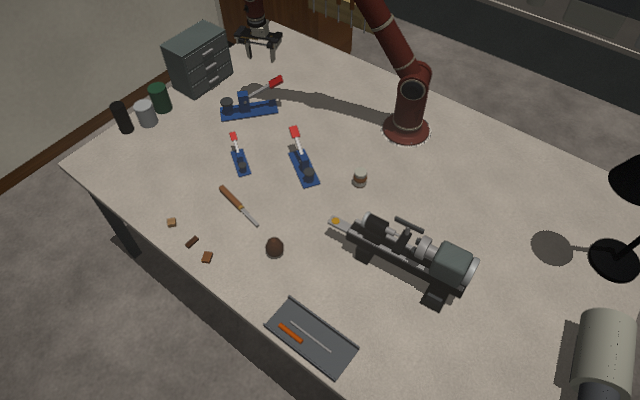

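Top view: the middle jack is at about (372,235), with its red pad at (397,250) and saddle at (353,224). The yellow lug disc is at (287,184), the pod at (321,140), the jar at (308,256) and the gouge at (385,157). The scene view agrees.

```bash
cat > h.py <<'E'
import cv2,numpy as np
from bench import *
from scipy.spatial.transform import Rotation as R
def cam(n,s=None):
    c=get_calibration(n);K=c["intrinsics"];D=c["dist_coeffs"]
    if n!="wrist":
        Rm=cv2.Rodrigues(c["rvec"])[0]; return K,D,Rm.T,-Rm.T@c["tvec"]
    q=s["tcp_rot"];T=np.eye(4);T[:3,:3]=R.from_quat(q[[1,2,3,0]]).as_matrix();T[:3,3]=s["position"]
    T=T@c["mount"];return K,D,T[:3,:3],T[:3,3]
def ray(C,px,z):
    K,D,Rm,o=C;u=cv2.undistortPoints(np.array(px,float).reshape(-1,1,2),K,D).reshape(-1,2)
    d=np.c_[u,np.ones(len(u))]@Rm.T
    return o+d*((z-o[2])/d[:,2])[:,None]
def blobs(p,lo,hi,amin=15):
    m=cv2.inRange(cv2.cvtColor(p,cv2.COLOR_RGB2HSV),lo,hi)
    n,l,s,c=cv2.connectedComponentsWithStats(m)
    return [(s[i],c[i],l==i) for i in range(1,n) if s[i,4]>=amin]
E
python3 - <<'E'
from h import *
np.set_printoptions(precision=4,suppress=True)
for n in ("top","scene"):
    f=np.load(n+"0.npz");p=f["p"];C=cam(n)
    for nm,lo,hi,z in (("yellow",(15,150,120),(30,255,255),.096),("red",(0,190,120),(6,255,255),.115),("blue",(105,120,50),(125,255,255),.008)):
        for s,c,m in blobs(p,lo,hi):
            print(n,nm,s[4],c,ray(C,c,z)[0])
            if nm=="blue":
                pts=np.argwhere(m)[:,::-1]
                w=ray(C,pts,z)[:,:2]; r=cv2.minAreaRect(w.astype(np.float32)); print("   rect",r)
    px={"top":[(353,224)],"scene":[(309,176)]}[n]; print("saddle",ray(C,px,.06))
    # things as obstacles
    px={"top":[(321,140),(308,256),(385,157)],"scene":[(275,240),(360,173),(238,205)]}[n]; print(ray(C,px,.07))
E
```

```text
top yellow 39 [287.1282 183.8718] [0.6257 0.0865 0.096 ]
top red 50 [449.4  207.46] [ 0.5328 -0.4834  0.115 ]
top red 82 [396.6585 249.3049] [ 0.3895 -0.2925  0.115 ]
top blue 294 [423.5952 200.3231] [ 0.5724 -0.425   0.008 ]
   rect ((0.5761685967445374, -0.4284108281135559), (0.14424458146095276, 0.04976243898272514), 58.71062088012695)
top blue 700 [367.0186 235.7329] [ 0.4409 -0.2062  0.008 ]
   rect ((0.44452816247940063, -0.20456993579864502), (0.19622376561164856, 0.06956299394369125), 57.796878814697266)
top blue 750 [471.8107 263.6013] [ 0.333 -0.594  0.008]
   rect ((0.33901193737983704, -0.6051892042160034), (0.053724925965070724, 0.2541084885597229), 50.723045349121094)
top blue 187 [493.5027 260.4278] [ 0.3436 -0.6762  0.008 ]
   rect ((0.3436260521411896, -0.6749619245529175), (0.05137624591588974, 0.06718810647726059), 67.34137725830078)
top blue 20 [474.45 283.85] [ 0.259  -0.5993  0.008 ]
   rect ((0.2602390944957733, -0.5995774269104004), (0.0081107122823596, 0.03189107030630112), 59.8920783996582)
saddle [[ 0.4821 -0.1493  0.06  ]]
[[ 0.7936 -0.0372  0.07  ]
 [ 0.3
[... 811 characters left out ...]
0.05494728684425354, 0.2510858178138733), 50.09470748901367)
scene blue 176 [239.8409 161.9489] [ 0.5786 -0.4304  0.008 ]
   rect ((0.5785250067710876, -0.42800137400627136), (0.14396443963050842, 0.04753071814775467), 58.07728958129883)
scene blue 68 [303.7353 156.8529] [ 0.3992 -0.2416  0.008 ]
   rect ((0.40142467617988586, -0.23472626507282257), (0.10250912606716156, 0.03197257220745087), 63.8415412902832)
scene blue 243 [302.0864 172.3909] [ 0.4682 -0.1938  0.008 ]
   rect ((0.4468982219696045, -0.20585547387599945), (0.19702862203121185, 0.06685963273048401), 58.5234375)
saddle [[ 0.4997 -0.1313  0.06  ]]
[[ 0.7974 -0.0394  0.07  ]
 [ 0.3774  0.0178  0.07  ]
 [ 0.7677 -0.2428  0.07  ]]
```

```bash
cat >> h.py <<'E'
def go(x,y,z,yaw):
    s=sense();q=s["tcp_rot"];M=R.from_quat(q[[1,2,3,0]]).as_matrix()
    d=M.T@(np.array([x,y,z])-s["position"]);a=np.degrees(np.arctan2(M[1,0],M[0,0]))
    t=-((yaw-a+180)%360-180)
    print("row",np.round(d,4),"turn",round(t,1),"| at",s["position"].round(4),"yaw",round(a,1),"F",s["force"].round(1),"t",round(s["t"],1))
E
python3 -m jog '0.358 -0.312 -0.03 -38;0.358 -0.312 -0.03 -38;0.358 -0.312 -0.03 -38;0.358 -0.312 -0.03 -38;0.358 -0.312 -0.03 -38;0.358 -0.312 -0.03 -38;0.358 -0.312 -0.03 -38;0.358 -0.312 -0.03 -38' -1
python3 -c "
from h import *
go(.452,-.195,.255,58)"
```

```text
t: 0.77
position: [0.3831, -0.3181, 0.2476]
tcp_rot: [-0.0, 0.875, 0.484, -0.0]
force: [1.7, 0.7, 0.6]
grip_width: 0.0928
grip_force: 0.0
row [ 0.141  -0.007  -0.0074] turn -0.1 | at [ 0.3831 -0.3181  0.2476] yaw 57.9 F [1.7 0.7 0.6] t 0.8
```

```bash
python3 -m jog '0.04 -0.002 -0.002 0;0.08 -0.004 -0.005 0;0.11 -0.006 -0.007 0;0.13 -0.007 -0.007 0;0.141 -0.007 -0.007 0;0.141 -0.007 -0.007 0;0.141 -0.007 -0.007 0;0.141 -0.007 -0.007 0'
python3 - <<'E'
from h import *
s=sense();p,d=capture("wrist");cv2.imwrite("pics/w1.png",p[:,:,::-1]);C=cam("wrist",s)
for nm,lo,hi,z in (("red",(0,190,100),(6,255,255),.115),("blue",(105,120,40),(125,255,255),.008),("yel",(15,150,120),(30,255,255),.096)):
    for st,c,m in blobs(p,lo,hi,60):
        w=ray(C,np.argwhere(m)[:,::-1],z)[:,:2].astype(np.float32)
        print(nm,st[4],c.round(),ray(C,c,z)[0].round(4),cv2.minAreaRect(w))
go(.452,-.195,.255,58)
E
```

```text
t: 1.43
position: [0.4506, -0.199, 0.2543]
tcp_rot: [0.0, 0.876, 0.483, -0.001]
force: [1.2, -0.3, 0.0]
grip_width: 0.0931
grip_force: 0.0
blue 4653 [320. 177.] [ 0.4449 -0.2028  0.008 ] ((0.4433695673942566, -0.20507875084877014), (0.19525101780891418, 0.06990786641836166), 57.745418548583984)
blue 1615 [465. 237.] [ 0.5855 -0.4049  0.008 ] ((0.5819692611694336, -0.4145812392234802), (0.11662899702787399, 0.05263794958591461), 57.95280838012695)
yel 140 [531.  98.] [ 0.6929 -0.2366  0.096 ] ((0.6925076842308044, -0.23665985465049744), (0.010617127642035484, 0.01512246485799551), 76.2336196899414)
row [ 0.0042 -0.001  -0.0006] turn -0.3 | at [ 0.4506 -0.1991  0.2544] yaw 57.7 F [ 0.6 -0.6 -0.4] t 1.5
```

View pics/w1.png

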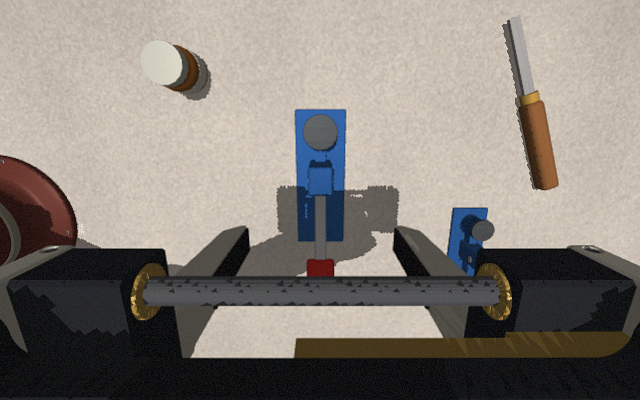

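The jack's tower is at (320,180) and its saddle at (320,132), both on the centre line, with the plate square to the tool. The jar is at (165,65) and the gouge at (530,110), both clear.

```bash
python3 -m jog '0.003 -0.001 0.04 0;0.003 -0.002 0.08 0;0.003 -0.002 0.12 0;0.003 -0.002 0.15 0;0.003 -0.002 0.18 0;0.003 -0.002 0.2 0;0.003 -0.002 0.206 0;0.003 -0.002 0.206 0'
python3 -m jog '0 0 0 0;0 0 0 0;0 0 0 0;0 0 0 0;0 0 0 0;0 0 0 0;0 0 0 0;0 0 0 0' 1
python3 -m jog '0 0 0 0;0 0 0 0;0 0 0 0;0 0 0 0' 
python3 -c "
from h import *
go(.450,-.195,.047,58)"
```

```text
t: 2.15
position: [0.4502, -0.1943, 0.0473]
tcp_rot: [-0.001, 0.875, 0.483, -0.001]
force: [-1.0, 0.5, 0.1]
grip_width: 0.0929
grip_force: 0.0
t: 2.82
position: [0.4517, -0.1933, 0.0488]
tcp_rot: [0.0, 0.875, 0.484, 0.0]
force: [-0.1, 0.5, -0.4]
grip_width: 0.0442
grip_force: 0.0
t: 3.15
position: [0.4522, -0.1935, 0.0487]
tcp_rot: [0.0, 0.875, 0.484, 0.0]
force: [2.0, -1.2, -0.2]
grip_width: 0.0298
grip_force: 30.0
row [-0.0024 -0.0011  0.0017] turn -0.1 | at [ 0.4522 -0.1935  0.0487] yaw 57.9 F [ 2.  -1.2 -0.2] t 3.1
```

```bash
python3 -m jog '0 0 -0.01 0;0 0 -0.02 0;0 0 -0.03 0;0 0 -0.038 0;0 0 -0.038 0;0 0 -0.038 0'
python3 -c "
from h import *
go(.635,-.063,.087,94)"
```

```text
t: 3.65
position: [0.4518, -0.1934, 0.0874]
tcp_rot: [0.0, 0.875, 0.484, 0.0]
force: [-0.1, 0.2, -7.2]
grip_width: 0.03
grip_force: 30.0
row [0.2078 0.0859 0.0005] turn -36.1 | at [ 0.4518 -0.1934  0.0874] yaw 57.9 F [-0.1  0.2 -7.2] t 3.6
```

```bash
python3 -m jog '0.015 0.006 0 -3;0.035 0.015 0 -7;0.06 0.025 0 -11;0.085 0.035 0 -15;0.11 0.045 0 -19;0.135 0.056 0 -24;0.155 0.064 0 -28;0.165 0.068 0 -30'
python3 -c "
from h import *
go(.635,-.063,.087,94)"
python3 -m jog '0.014 0.032 0 -3;0.022 0.042 0 -5;0.028 0.049 0 -6;0.028 0.049 0 -6;0.028 0.049 0 -6'
python3 - <<'E'
from h import *
s=sense();p,d=capture("wrist");cv2.imwrite("pics/w2.png",p[:,:,::-1]);np.savez("w2.npz",p=p,d=d,pos=s["position"],q=s["tcp_rot"]);C=cam("wrist",s)
for nm,lo,hi,z in (("blue",(105,120,30),(125,255,255),.046),("yel",(15,150,120),(30,255,255),.096)):
    for st,c,m in blobs(p,lo,hi,60):
        w=ray(C,np.argwhere(m)[:,::-1],z)[:,:2].astype(np.float32)
        print(nm,st[4],c.round(),ray(C,c,z)[0].round(4),cv2.minAreaRect(w))
go(.635,-.063,.087,94)
E
```

```text
t: 4.32
position: [0.5994, -0.0857, 0.086]
tcp_rot: [-0.001, 0.717, 0.697, 0.002]
force: [0.4, 1.0, -7.2]
grip_width: 0.0296
grip_force: 30.0
row [ 0.0237  0.0349 -0.0009] turn -5.7 | at [ 0.5994 -0.0857  0.086 ] yaw 88.3 F [ 0.4  1.  -7.2] t 4.3
t: 4.73
position: [0.6448, -0.0638, 0.0856]
tcp_rot: [-0.001, 0.683, 0.731, -0.002]
force: [-1.3, -0.2, -7.9]
grip_width: 0.0301
grip_force: 30.0
blue 9549 [321. 195.] [ 0.6417 -0.0423  0.046 ] ((0.6417063474655151, -0.0436575710773468), (0.06974758952856064, 0.12932375073432922), 3.8556251525878906)
blue 799 [295. 322.] [ 0.6279 -0.1538  0.046 ] ((0.6264309883117676, -0.1536109447479248), (0.02388661913573742, 0.031095586717128754), 3.1671578884124756)
blue 807 [346. 322.] [ 0.6705 -0.151   0.046 ] ((0.6715551018714905, -0.15033608675003052), (0.023003071546554565, 0.030857756733894348), 4.59092903137207)
row [ 0.0025 -0.0093 -0.0013] turn -0.2 | at [ 0.6445 -0.0649  0.0857] yaw 93.8 F [ 0.1 -1.2 -8.4] t 4.8
```

View pics/w2.png

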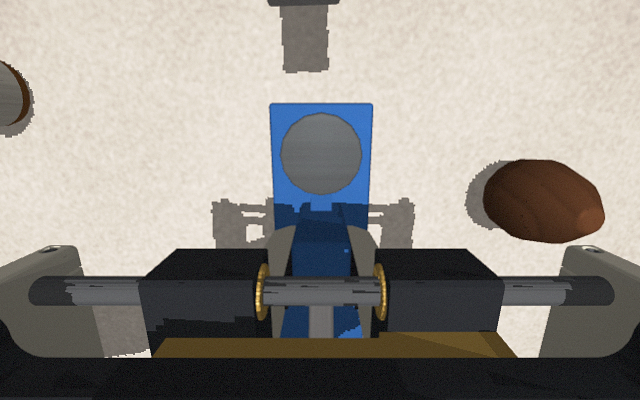

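Wrist view: the held jack is level, with its saddle at (321,153). The lug's end shows at the top edge, columns 270–340, and the pod is clear at (545,200). I'll back up and raise the camera to see the lug.

```bash
python3 -m jog '0 -0.005 -0.03 0;0 -0.009 -0.07 0;0 -0.009 -0.1 0;0 -0.009 -0.13 0;0 -0.009 -0.15 0;0 -0.009 -0.15 0;0 -0.009 -0.15 0;0 -0.009 -0.15 0'
python3 - <<'E'
from h import *
s=sense();p,d=capture("wrist");cv2.imwrite("pics/w3.png",p[:,:,::-1]);C=cam("wrist",s)
for nm,lo,hi,z in (("yel",(15,120,100),(32,255,255),.096),):
    for st,c,m in blobs(p,lo,hi,60): print(nm,st[4],c.round(),ray(C,c,z)[0].round(4))
go(.635,-.063,.087,94)
def cloud(C,d):
    v,u=np.nonzero(d>0);K,D,Rm,o=C
    n=cv2.undistortPoints(np.c_[u,v].astype(float).reshape(-1,1,2),K,D).reshape(-1,2)
    return (np.c_[n,np.ones(len(n))]*d[v,u][:,None])@Rm.T+o
for nm,P in (("wrist",cloud(C,d)),("top",cloud(cam("top"),np.load("top0.npz")["d"]))):
    q=P[(abs(P[:,2]-.096)<.006)&(abs(P[:,0]-.625)<.06)&(P[:,1]>.06)&(P[:,1]<.145)]
    if len(q)<5: print(nm,len(q)); continue
    print(nm,len(q),q[:,2].mean(),cv2.minAreaRect(q[:,:2].astype(np.float32)))
    q=P[(P[:,2]>.05)&(abs(P[:,0]-.6)<.15)&(P[:,1]>.05)&(P[:,1]<.65)]
    print(" lathe",len(q),cv2.minAreaRect(q[:,:2].astype(np.float32)))
    for a,b in ((.06,.09),(.09,.12),(.12,.145),(.2,.25),(.3,.35),(.4,.45),(.5,.55)):
        r=q[(q[:,1]>=a)&(q[:,1]<b)]
        if len(r): print(a,np.percentile(r[:,0],[2,98]).round(3),r[:,2].max().round(3))
E
```

```text
t: 5.45
position: [0.6354, -0.0651, 0.2343]
tcp_rot: [-0.002, 0.683, 0.731, -0.002]
force: [-1.3, 0.3, -9.1]
grip_width: 0.0296
grip_force: 30.0
yel 735 [322.  37.] [0.6238 0.0865 0.096 ]
yel 204 [259. 289.] [ 0.5661 -0.1917  0.096 ]
yel 225 [382. 290.] [ 0.7152 -0.1829  0.096 ]
yel 815 [450. 340.] [ 0.8107 -0.2502  0.096 ]
row [0.002  0.0007 0.1467] turn -0.1 | at [ 0.6354 -0.065   0.2337] yaw 93.9 F [ 0.   0.9 -8.5] t 5.5
wrist 2420 0.0957722378673973 ((0.6229382753372192, 0.09067467600107193), (0.03614458441734314, 0.05443954095244408), 5.047969818115234)
 lathe 2452 ((0.6229390501976013, 0.09066620469093323), (0.03614458441734314, 0.05445653945207596), 5.047969818115234)
0.06 [0.607 0.642] 0.099
0.09 [0.604 0.64 ] 0.099
top 204 0.09750138026587081 ((0.6240741610527039, 0.10575401782989502), (0.03653699532151222, 0.07991160452365875), 5.894268035888672)
 lathe 3654 ((0.5944885015487671, 0.3094017505645752), (0.10932715982198715, 0.4911608099937439), 6.078311443328857)
0.06 [0.61  0.643] 0.106
0.09 [0.607 0.643] 0.106
0.12 [0.593 0.64 ] 0.12
0.2 [0.57 0.64] 0.223
0.3 [0.541 0.635] 0.204
0.4 [0.55 0.63] 0.233
0.5 [0.541 0.624] 0.241
```

View pics/w3.png

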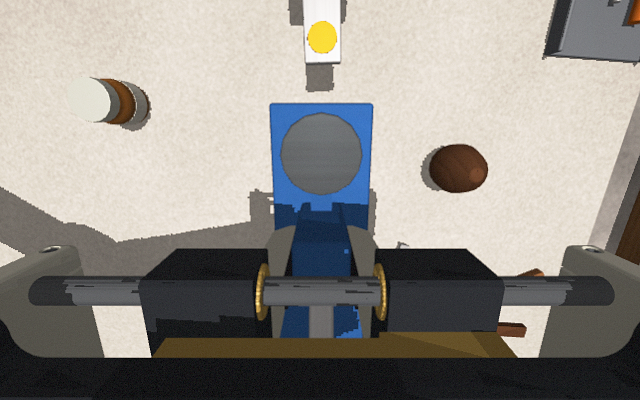

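The yellow disc is at (322,37) and the saddle at (321,153). The lug runs straight ahead, and the lathe's +y is at about 95° yaw.

Run:
```python
from h import *
s=sense();C=cam("wrist",s);P=s["position"];M=R.from_quat(s["tcp_rot"][[1,2,3,0]]).as_matrix()
sd=ray(C,[(321,153)],P[2]+.012)[0]; off=M.T@(sd-P); print("saddle in tool",off,sd)
pad=np.array([.6238,.0865]); a=np.radians(94.5)
X=np.array([np.cos(a),np.sin(a)]);Y=np.array([np.sin(a),-np.cos(a)])
tcp=pad-X*off[0]-Y*off[1]; print("final tcp",tcp)
b=tcp-X*.075; go(b[0],b[1],.10,94.5)
```

```text
saddle in tool [ 0.05759172 -0.00133732 -0.01200789] [ 0.63027373 -0.00759122  0.24570463]
final tcp [0.62965179 0.02919074]
row [0.0194 0.0023 0.1337] turn -0.6 | at [ 0.6354 -0.065   0.2337] yaw 93.9 F [ 0.   0.9 -8.5] t 5.5
```

```bash
python3 -m jog '0.004 0 0.03 0;0.01 0.001 0.07 0;0.019 0.002 0.11 -0.6;0.019 0.002 0.14 -0.6;0.019 0.002 0.165 -0.6;0.019 0.002 0.178 -0.6;0.019 0.002 0.178 -0.6;0.019 0.002 0.178 -0.6'
python3 -c "
from h import *
go(.6297,.0292,.054,94.5)"
```

```text
t: 6.17
position: [0.6382, -0.0452, 0.0578]
tcp_rot: [-0.001, 0.679, 0.734, -0.001]
force: [0.3, 0.6, -7.0]
grip_width: 0.0299
grip_force: 30.0
row [ 0.0748 -0.0026  0.0038] turn 0.0 | at [ 0.6382 -0.0452  0.0578] yaw 94.5 F [ 0.3  0.6 -7. ] t 6.2
```

```bash
python3 -m jog '0.008 -0.001 0.003 0;0.02 -0.002 0.003 0;0.035 -0.002 0.003 0;0.05 -0.002 0.003 0;0.062 -0.002 0.003 0;0.07 -0.002 0.003 0;0.075 -0.0025 0.003 0;0.075 -0.0025 0.003 0'
python3 -m jog '0 0 0 0;0 0 0 0;0 0 0 0' 
python3 -c "
from h import *
go(.6297,.0292,.0485,94.5)"
```

```text
t: 6.83
position: [0.6299, 0.0323, 0.0559]
tcp_rot: [-0.0, 0.678, 0.736, 0.0]
force: [0.1, 0.6, -8.1]
grip_width: 0.0298
grip_force: 30.0
t: 7.08
position: [0.6303, 0.0278, 0.0555]
tcp_rot: [0.0, 0.679, 0.734, -0.001]
force: [0.2, -0.8, -8.6]
grip_width: 0.0301
grip_force: 30.0
row [ 0.0014 -0.0005  0.007 ] turn -0.1 | at [0.6303 0.0278 0.0555] yaw 94.4 F [ 0.2 -0.8 -8.6] t 7.1
```

```bash
python3 -m jog '0.001 0 0.002 0;0.001 0 0.004 0;0.001 0 0.006 0;0.001 0 0.0075 0;0.001 0 0.0075 0;0.001 0 0.0075 0'
python3 - <<'E'
from h import *
s=sense();p,d=capture("wrist");cv2.imwrite("pics/w4.png",p[:,:,::-1]);C=cam("wrist",s)
go(.6297,.0292,.0485,94.5)
for st,c,m in blobs(p,(15,120,100),(32,255,255),60): print(st[4],c.round(1),ray(C,c,.096)[0].round(4))
E
```

```text
t: 7.58
position: [0.6301, 0.0305, 0.0488]
tcp_rot: [0.0, 0.679, 0.734, -0.0]
force: [-2.7, -0.4, -1.3]
grip_width: 0.0298
grip_force: 30.0
row [-0.0013 -0.0005  0.0003] turn 0.0 | at [0.6301 0.0305 0.0488] yaw 94.5 F [-2.1 -1.1 -0.7] t 7.6
3878 [320.1 165. ] [0.6239 0.0867 0.096 ]
182 [259.2 290.4] [0.6008 0.0277 0.096 ]
```

View pics/w4.png

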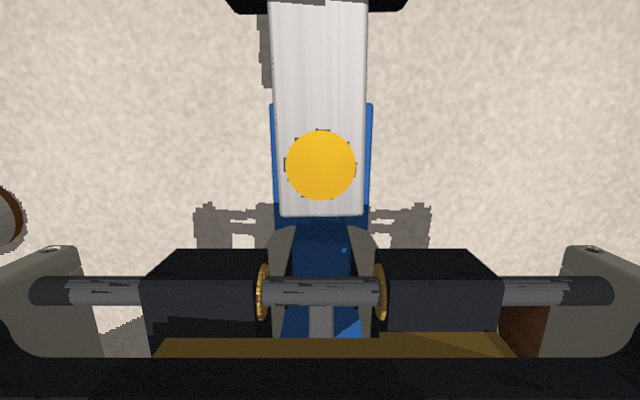

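The disc is centred at (320,165), within about 1 mm of the saddle, and the load has gone from the wrist, so the jack is on the bench. I'll release, rise and move over the handle.

```bash
python3 -m jog '0 0 0 0;0 0 0 0;0 0 0 0;0 0 0 0;0 0 0 0;0 0 0 0;0 0 0 0;0 0 0 0' -1
python3 -m jog '0 0 -0.01 0;0 0 -0.03 0;0 0 -0.06 0;0 0 -0.09 0;0 0 -0.11 0;0 0 -0.12 0;0 0 -0.12 0;0 0 -0.12 0' 
python3 -m jog '-0.03 0 0 0;-0.06 0 0 0;-0.09 0 0 0;-0.11 0 0 0;-0.115 0 0 0;-0.115 0 0 0;-0.115 0 0 0;-0.115 0 0 0' 1
python3 -m jog '0 0 0 0;0 0 0 0;0 0 0 0;0 0 0 0;0 0 0 0;0 0 0 0'
python3 - <<'E'
from h import *
s=sense();go(.638,-.086,.135,94.5);print(s["grip_width"])
for n in ("top","scene"):
    p,d=capture(n);cv2.imwrite(f"pics/{n}5.png",p[:,:,::-1])
    for st,c,m in blobs(p,(0,190,100),(6,255,255),10): print(n,st[4],c.round(),ray(cam(n),c,.112)[0].round(4))
cv2.imwrite("pics/s5.png",cv2.resize(p[130:330,210:450,::-1],None,fx=3,fy=3))
E
```

```text
t: 8.3
position: [0.6302, 0.0307, 0.0482]
tcp_rot: [0.0, 0.679, 0.735, 0.0]
force: [0.4, -0.2, -0.7]
grip_width: 0.0787
grip_force: 0.0
t: 8.97
position: [0.6298, 0.0305, 0.1681]
tcp_rot: [0.0, 0.679, 0.734, -0.0]
force: [0.4, -0.3, -1.1]
grip_width: 0.0929
grip_force: 0.0
t: 9.63
position: [0.6388, -0.0807, 0.1677]
tcp_rot: [-0.001, 0.677, 0.736, 0.001]
force: [-0.4, 0.3, -0.1]
grip_width: 0.0445
grip_force: 0.0
t: 10.13
position: [0.6392, -0.0839, 0.1683]
tcp_rot: [0.0, 0.679, 0.735, 0.0]
force: [-0.1, -0.5, -0.0]
grip_width: 0.0044
grip_force: 0.0
row [-0.002  -0.0014  0.0333] turn 0.0 | at [ 0.6392 -0.0839  0.1683] yaw 94.5 F [-0.1 -0.5 -0. ] t 10.1
0.004382306928673836
top 52 [449. 208.] [ 0.5329 -0.4844  0.112 ]
top 178 [473. 298.] [ 0.2211 -0.548   0.112 ]
scene 76 [275.  81.] [ 0.1935 -0.5683  0.112 ]
scene 12 [297. 199.] [ 0.6411 -0.0678  0.112 ]
```

View pics/s5.png

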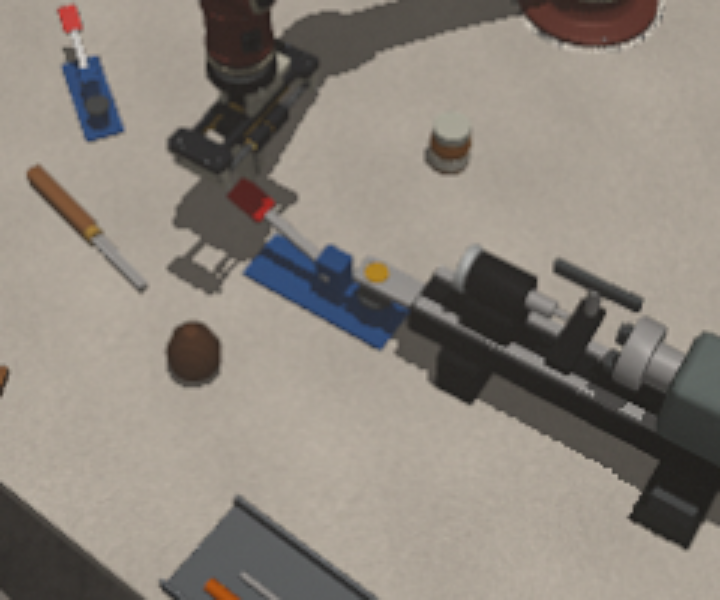

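The jack sits under the lug, and the closed gripper is over the red pad. Next is the trial stroke.

```bash
python3 -m jog '0 -0.0015 0.01 0;0 -0.0015 0.025 0;0 -0.0015 0.037 0;0 -0.0015 0.044 0;-0.002 -0.0015 0.05 0;-0.004 -0.0015 0.055 0;-0.006 -0.0015 0.06 0;-0.006 -0.0015 0.06 0' 1
python3 -c "
from h import *
s=sense();go(.6392,-.098,.057,94.5);print(s['grip_width'])"
```

```text
t: 10.9
position: [0.6376, -0.0902, 0.1072]
tcp_rot: [-0.001, 0.679, 0.734, -0.0]
force: [-2.7, 0.8, 2.7]
grip_width: 0.0003
grip_force: 1.3
row [-0.008   0.0011  0.0502] turn -0.0 | at [ 0.6376 -0.0902  0.1072] yaw 94.5 F [-2.7  0.8  2.7] t 10.9
0.0003150219422793717
```

```bash
python3 -m jog '-0.003 0 0.007 0;-0.005 0 0.014 0;-0.007 0 0.021 0;-0.008 0 0.028 0;-0.009 0 0.035 0;-0.009 0 0.042 0;-0.009 0 0.047 0;-0.009 0 0.051 0'
python3 -m jog '0 0 0.001 0;0 0 0.002 0;0 0 0.002 0;0 0 0.002 0'
python3 - <<'E'
from h import *
s=sense();go(.6392,-.098,.057,94.5)
for n in ("scene",):
    p,d=capture(n);cv2.imwrite("pics/s6.png",cv2.resize(p[150:280,230:430,::-1],None,fx=4,fy=4))
    for st,c,m in blobs(p,(15,150,120),(30,255,255)): print(st[4],c,ray(cam(n),c,.096)[0])
E
```

```text
t: 11.57
position: [0.6396, -0.0977, 0.0579]
tcp_rot: [0.0, 0.678, 0.735, 0.001]
force: [-3.0, 1.9, 10.4]
grip_width: 0.0005
grip_force: 4.5
t: 11.9
position: [0.6397, -0.0977, 0.0574]
tcp_rot: [0.0, 0.678, 0.735, 0.001]
force: [-4.9, 1.1, 13.6]
grip_width: 0.0003
grip_force: 6.7
row [-0.0003 -0.0005  0.0004] turn 0.1 | at [ 0.6397 -0.0977  0.0574] yaw 94.6 F [-4.9  1.1 13.6] t 11.9
37 [336.05405405 218.43243243] [0.6151712  0.08148232 0.096     ]
```

View pics/s6.png

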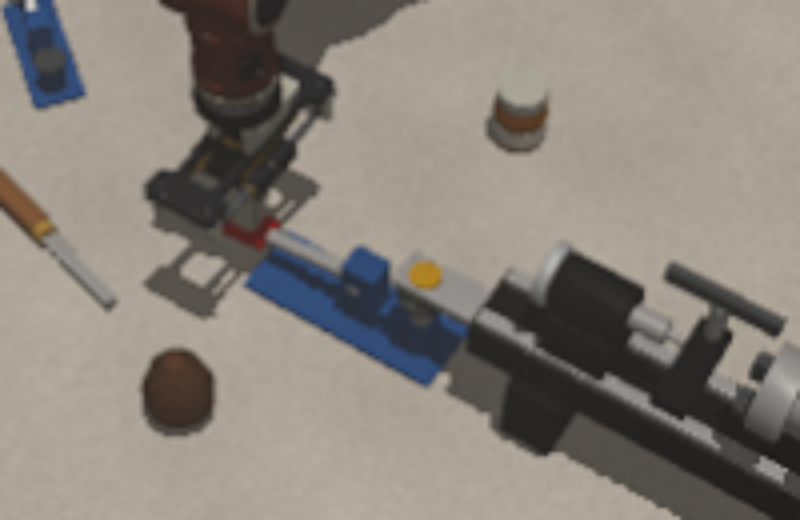

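The handle is down and the lathe's end is raised; the force climbs at the stop with no further travel. Now the full return, then press again.

```bash
python3 -m jog '0 0 -0.009 0;0.001 0 -0.016 0;0.002 0 -0.023 0;0.003 0 -0.03 0;0.004 0 -0.037 0;0.006 0 -0.044 0;0.008 0 -0.051 0;0.01 0 -0.058 0'
python3 -m jog '0.002 0 -0.006 0;0.005 0 -0.012 0;0.005 0 -0.018 0;0.005 0 -0.024 0;0.005 0 -0.024 0;0.005 0 -0.024 0;0.005 0 -0.024 0;0.005 0 -0.024 0'
python3 - <<'E'
from h import *
s=sense();go(.638,-.084,.123,94.5)
p,d=capture("scene");cv2.imwrite("pics/s7.png",cv2.resize(p[150:280,230:430,::-1],None,fx=4,fy=4))
for st,c,m in blobs(p,(15,150,120),(30,255,255)): print("scene",st[4],c,ray(cam("scene"),c,.096)[0])
s=sense();p,d=capture("wrist");cv2.imwrite("pics/w7.png",p[:,:,::-1]);C=cam("wrist",s)
for st,c,m in blobs(p,(15,120,100),(32,255,255),60): print(st[4],c.round(1),ray(C,c,.096)[0].round(4))
for st,c,m in blobs(p,(105,120,30),(125,255,255),200):
    print("blue",st,c.round(),cv2.minAreaRect(ray(C,np.argwhere(m)[:,::-1],.008)[:,:2].astype(np.float32)))
E
```

```text
t: 12.62
position: [0.6387, -0.0882, 0.1135]
tcp_rot: [0.0, 0.678, 0.735, 0.001]
force: [0.7, 2.6, 1.3]
grip_width: 0.0007
grip_force: 1.1
t: 13.28
position: [0.6372, -0.0847, 0.1366]
tcp_rot: [-0.0, 0.679, 0.734, -0.001]
force: [0.8, 0.2, -0.2]
grip_width: 0.0001
grip_force: 0.0
row [0.0006 0.0009 0.0136] turn -0.0 | at [ 0.6372 -0.0847  0.1366] yaw 94.5 F [ 0.8  0.2 -0.2] t 13.3
scene 36 [335.13888889 220.38888889] [0.62360138 0.08387053 0.096     ]
148 [315.9 293.1] [ 0.6364 -0.1461  0.096 ]
78 [326.3 304.5] [ 0.6458 -0.1562  0.096 ]
blue [  284     0    79   192 11160] [323.  90.] ((0.6302741765975952, 0.006272844970226288), (0.0703217014670372, 0.17637673020362854), 4.420060157775879)
```

View pics/s7.png

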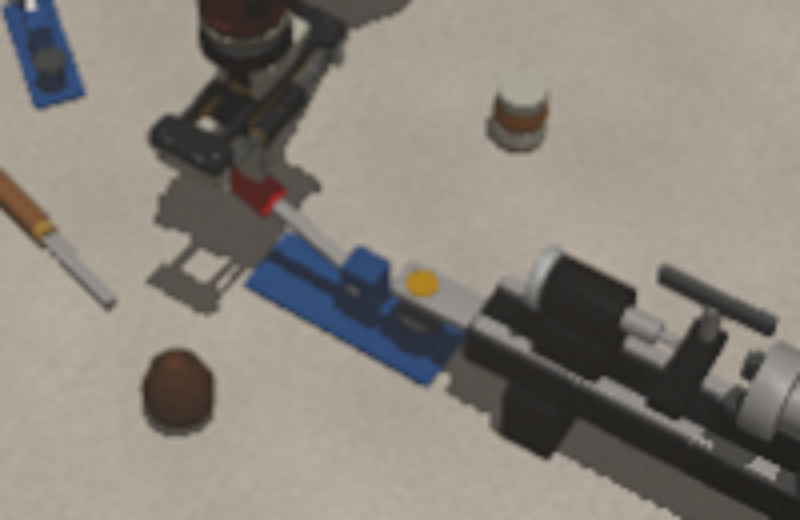

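View pics/w7.png

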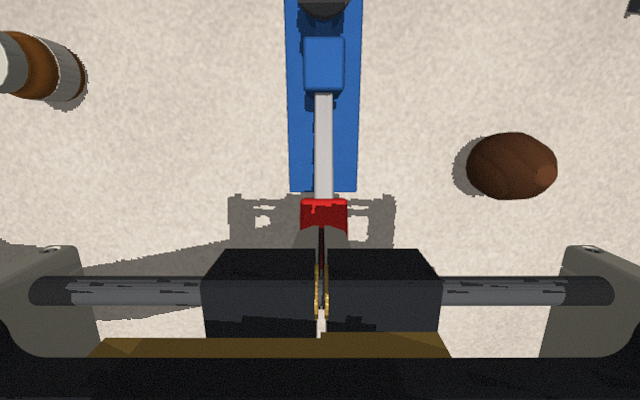

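The handle has returned fully, and the lathe is back at its resting pixel (335,220). The jack is still aligned, with the handle at column 323. Final press.

```bash
python3 -m jog '0 0 0.008 0;0 0 0.014 0;-0.002 0 0.02 0;-0.004 0 0.026 0;-0.006 0 0.032 0;-0.008 0 0.038 0;-0.01 0 0.044 0;-0.011 0 0.05 0'
python3 -m jog '-0.001 0 0.006 0;-0.001 0 0.012 0;-0.002 0 0.018 0;-0.002 0 0.023 0;-0.002 0 0.028 0;-0.002 0 0.031 0;-0.002 0 0.032 0;-0.002 0 0.032 0'
python3 -m jog '0 0 0.001 0;0 0 0.001 0;0 0 0.001 0;0 0 0.001 0'
python3 - <<'E'
from h import *
s=sense();go(.6397,-.0977,.0574,94.5)
p,d=capture("scene")
for st,c,m in blobs(p,(15,150,120),(30,255,255)): print("scene",st[4],c)
cv2.imwrite("pics/s8.png",cv2.resize(p[150:280,230:430,::-1],None,fx=4,fy=4))
E
```

```text
t: 14.05
position: [0.639, -0.0954, 0.0874]
tcp_rot: [0.0, 0.679, 0.734, 0.0]
force: [-0.4, -1.1, 7.3]
grip_width: 0.0007
grip_force: 3.9
t: 14.72
position: [0.6392, -0.0976, 0.0573]
tcp_rot: [0.001, 0.679, 0.734, -0.0]
force: [-2.3, -1.2, 14.7]
grip_width: 0.0005
grip_force: 7.1
t: 15.05
position: [0.6392, -0.0976, 0.0572]
tcp_rot: [0.001, 0.679, 0.734, 0.0]
force: [-2.7, -0.9, 17.5]
grip_width: 0.0003
grip_force: 8.9
row [-0.0001  0.0005 -0.0002] turn -0.0 | at [ 0.6392 -0.0976  0.0572] yaw 94.5 F [-2.7 -0.9 17.5] t 15.1
scene 37 [336.05405405 218.43243243]
```

View pics/s8.png

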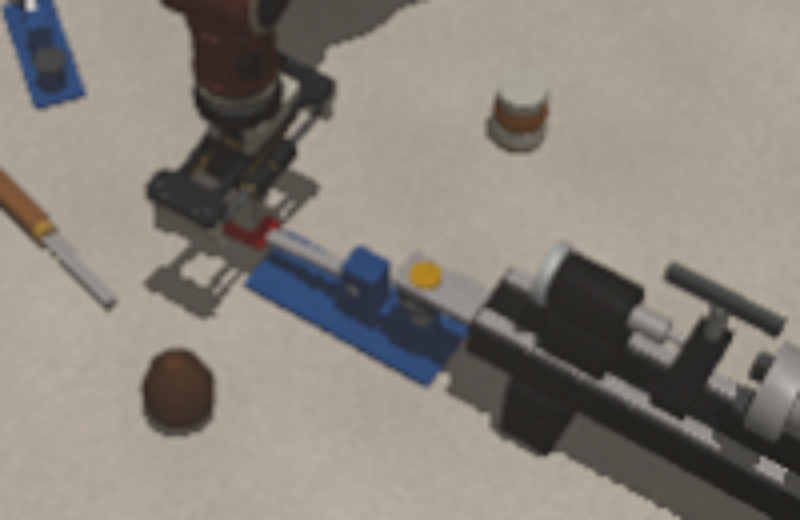

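The handle is hard against its stop at 17.5 N. The lathe end is raised, with the yellow mark at (336,218), and the gripper is well clear of the lathe.

```bash
python3 -c "
from bench import *
print(hand_in())"
```

```text
the job is handed in; nothing more can be done
None
```

The middle-sized jack is on the bench with its saddle about 1 mm from the lift pad's centre; after one full trial stroke the gripper now holds the handle fully down (about 17 N), keeping the lathe's end raised, and the job is handed in.

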